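# Turn the jar carousel and hold the wide jar at the front

## Task

Take the carousel by the handle on top of its stem and turn it until the wide glass jar stands at the front, squarely in line with the tongue that sticks out of the foot towards you. Do not touch the jars or disturb the things standing around, and keep every jar upright in its cup. Hold the turntable still like that for a good three seconds and finish still gripping the handle: do not let go at the end.

Things in the scene. Friction and masses are not known exactly. Their poses are not given: they have to be found in the camera images.
- foot: Fixed round dark wooden foot, 196 mm across, 20 mm high. Origin on its underside at the turning axis, z up. Its own -x is its front: there a tongue 30 mm wide, 10 mm high sticks out, ending 151 mm from the axis (33 mm beyond the turntable's rim), with a small brass stud near its tip. The tongue points to the robot's side, up to 0.4 rad either way from world -x.
- turntable (a joint): Turntable angle, rad, 0 at the start, grows counter-clockwise from above; no stops within a full turn. Light friction (0.05 N m), no spring; stays where left. Wooden disc 236 mm across, top 34 mm above the worktop, four brass cups (70 or 60 mm inside by turns, 22 mm high, centres 78 mm from the axis, 90 degrees apart) each holding a jar or tin, and a 14 mm stem carrying the handle.
- handle: Dark wooden bar at the top of the stem, fixed to the turntable and turning with it: 62 mm long along its x, 18 mm wide along its y (grip it across this), 30 mm high, edges rounded. Origin at its centre, on the turning axis, 172 mm above the worktop, above the jars (tops at 132 mm). Its x axis line runs over the two larger cups. Its x axis may point to the jar or away from it.
- wide_jar_mid (a point): The wide glass jar with the broad pale screw lid, 64 mm across and 97 mm high, the widest vessel on the carousel, loose in one of the two larger cups (either one; the tin is opposite). Its point is the centre, half-way up; z is its upright axis.
- spice_jar_a_mid (a point): Slim square-sided glass spice jar, 47 mm wide, 98 mm high, loose in its cup. Its point is the centre, half-way up; z is its upright axis.
- spice_jar_b_mid (a point): Another slim spice jar like it, 47 mm wide, 98 mm high, loose in its cup. Its point is the centre, half-way up; z is its upright axis.
- tea_tin_mid (a point): Opaque round tea tin, 60 mm across, 98 mm high, loose in its cup. Its point is the centre, half-way up; z is its upright axis.
- jigger: Bystander: double-cone jigger, 43 mm across, 84 mm high, standing beside the carousel. Origin at its underside.
- lime_1: Bystander: lime, 60 mm long, lying beside the carousel.
- lemon_1: Bystander: lemon, 71 mm long, lying beside the carousel.
- stopper_2: Bystander: bottle stopper, 33 mm across, 55 mm high, standing beside the carousel. Origin at its underside.
Not all that is in view belongs to the job. Of the things that look like the foot, the larger one is meant.

How it is judged:
By the outcome, as a careful person would: the job done as asked, in the order asked, and still so for the second after the job is handed in, while the arm keeps its last pose, push and grip.
It also fails if it takes over 45 s, if anything falls off the work surface, if the arm or the gripper's body presses on something with over 40 N, if the wrist force passes 120 N, or if a joint passes its speed limit or range.

## Robot

A 6-joint arm with a two-finger parallel gripper is mounted at the origin on a cart in front of the work surface, level with it; the furniture and walls round the work are solid. World frame = base frame: x ahead of the robot, y to its left, z up, the work surface at z = 0. Lengths are in mm, angles in rad, forces in N, time in s.
With the tool pointing down it reaches from about 325 to 875 mm from the base axis. Payload 4.4 kg.
Tool frame: the origin (TCP) lies on the centre line of the jaws, within the pads' length; the fingertips stand ahead of it and the grasp point (between the pads) lies 6 mm ahead of it (ctrl.tcp_to_tips is the z of the fingertips in the tool frame, in mm); z points along the fingers, y is the line along which they close (so a half turn about z gives the same grasp; the last joint's range is limited). The gripper opens to 85 mm and grips with 20 to 120 N. Pads are 22 mm wide; open, the fingers measure 114 mm over their backs; the gripper's body (76 mm by 85 mm) begins 54 mm behind the grasp point. The pads swing forward as they close: fully open they stand 13 mm farther back than shut.
Start: joints at [1.149, 0.207, 1.542, -0, 1.393, -0.15], TCP at [154.377, 553.891, 219.882] pointing down, gripper open.
Joint ranges: [-2.73, 2.73], [-0.86, 2.22], [0.23, 2.46], [-1.11, 4.25], [0.08, 2.63], [-2.82, 2.82]. Speed limits (rad/s): [2.79, 2.79, 3.14, 3.14, 3.14, 3.14].

## Interface

Orientations are given as a 3x3 rotation matrix whose columns are the frame's x, y, z axes.
In Python, from plant import ctrl, sensors, optics gives the robot as it stands. Calls block until the motion is done:
- ctrl.move_ptp(position, orientation): joint-space move of the TCP to a pose.
- ctrl.move_l(position, rot=None, vel=150, threshold=None): straight line of the TCP; rot=None keeps the orientation; vel is the mean speed in mm/s. With threshold (N) it stops when the force on the tool has changed by that much, and returns True; else False.
- ctrl.set_joints(angles): joint-space move.
- ctrl.gripper_to(opening, force=None): finger opening in mm; force is the grip in N (None keeps the last); returns when the fingers have stopped.
- ctrl.hold(seconds).
- ctrl.solve_ik(position, orientation): joint angles nearest the present ones, or None.
- sensors.read_state(): the state.
- optics.grab_frame(name): name is "side" or "top" or "wrist"; returns (picture, depth): 400x640x3 uint8, red, green, blue; 400x640 float32, mm along the optical axis (not along the pixel's ray), 0 where there is no reading.
- optics.camera_params(name): a dict with "mtx" (3x3 intrinsics, pixels), "k1" (the pictures are not rectified: a ray, as slopes to the right and down, at radius r is drawn at 1 + k1 r^2 times it, then the intrinsics apply), "R" (3x3) and "t" (3): a world point X has camera coordinates R X + t; the wrist camera has in their place "T_tool_cam" (4x4, takes a point from camera to tool coordinates, whose origin is the TCP and whose axes are the flange's). Camera axes: x right, y down, z forward; pixel columns grow to the right and rows downward; lengths in mm; the calibration is good to about 2 mm. A picture is of the moment at which its call begins: read the wrist's pose just before it. camera_params takes no time and is no camera call.
A pose or a line that the arm cannot do raises ctrl.MotionError and nothing moves.
- ctrl.finish_job(): hands the job in; it is judged then, once.
The state is a dict: "t": time; "q": joint angles; "qvel": joint speeds; "tau": joint torques, N m; "eef_pos": TCP position; "eef_rot": TCP orientation; "force": force on the tool from outside, world axes, zero at the start; "wrist_torque": the same for the moment, N m; "grip_width": finger opening in mm; "grasp_force": force on a finger pad.
Only numpy, scipy, OpenCV 4.12 (cv2) and the standard library are available. Lean on these libraries where they do the work, as an engineer would, in place of code of your own. Each camera call takes 0.05 s, during which the arm holds its last target. There are 200 camera calls.

## Working session

There is one attempt and no reset: what is moved stays moved. The work goes in short steps, each a Python script; the robot and the scene stay as the last script left them, time stands still between calls to the robot, and variables do not carry over. Pictures are saved under pics/ and viewed, at most 10 in all, crops included, and the job is handed in when it is done.

```bash
mkdir -p pics; cat > h.py <<'E'
import numpy as np, cv2
from plant import ctrl, sensors, optics
def cam(name, st=None):
    p=optics.camera_params(name); K=np.array(p["mtx"]); k1=p["k1"]
    if "R" in p: R=np.array(p["R"]); t=np.array(p["t"])
    else:
        T=np.array(p["T_tool_cam"]); Rt=np.array(st["eef_rot"]); Rw=Rt@T[:3,:3]; c=Rt@T[:3,3]+np.array(st["eef_pos"])
        R=Rw.T; t=-R@c
    return K,k1,R,t
def ray(uv,K,k1,R,t):
    p=cv2.undistortPoints(np.array(uv,float).reshape(-1,1,2),K,np.array([k1,0,0,0,0.]))[:,0]
    d=np.c_[p,np.ones(len(p))]@R; return -R.T@t, d
def onplane(uv,z,*c):
    o,d=ray(uv,*c); return o+d*((z-o[2])/d[:,2])[:,None]
def cloud(depth,*c):
    h,w=depth.shape; u,v=np.meshgrid(np.arange(w),np.arange(h)); uv=np.stack([u,v],-1).reshape(-1,2)
    o,d=ray(uv,*c); return (o+d*depth.reshape(-1,1)).reshape(h,w,3)
def save(n,img): cv2.imwrite("pics/"+n,cv2.cvtColor(img,cv2.COLOR_RGB2BGR))
E
python3 - <<'E'
from h import *
for n in("top","side"):
    im,d=optics.grab_frame(n); save(n+".png",im); np.savez(n,im=im,d=d)
    print(optics.camera_params(n))
s=sensors.read_state(); print(s["t"],s["force"],ctrl.tcp_to_tips)
E
```

```text
{'mtx': array([[411.61926666,   0.        , 317.59381829],
       [  0.        , 411.61926666, 207.49624419],
       [  0.        ,   0.        ,   1.        ]]), 'k1': -0.006590956244807853, 'R': array([[ 0.01317416, -0.99978519, -0.01600036],
       [-0.9868476 , -0.01042199, -0.16131708],
       [ 0.16111567,  0.01791513, -0.98677292]]), 't': array([  72.53855886,  517.88247464, 1109.87457896])}
{'mtx': array([[468.55327863,   0.        , 315.33084764],
       [  0.        , 468.55327863, 195.94090933],
       [  0.        ,   0.        ,   1.        ]]), 'k1': -0.13837058616313438, 'R': array([[ 0.94270367, -0.3333987 , -0.0124535 ],
       [-0.15405862, -0.40189322, -0.9026338 ],
       [ 0.29593196,  0.85283477, -0.43022916]]), 't': array([-458.42414513,  204.23696767, 1191.41953938])}
0.1 [-0.62469962 -0.81018147  0.03265833] 25.0
```

View pics/top.png

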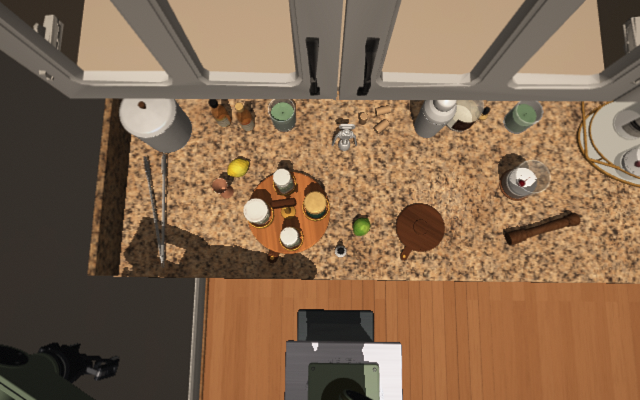

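View pics/side.png

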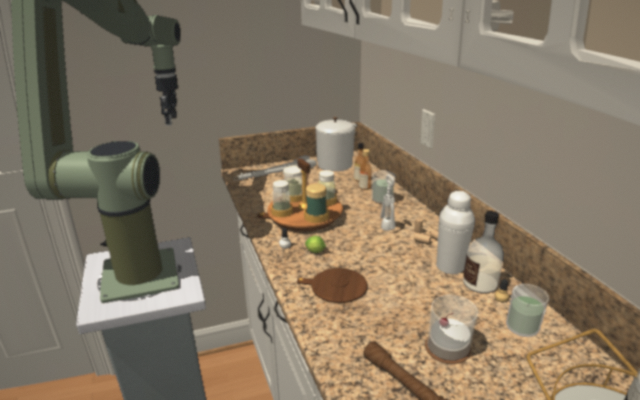

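The top view shows the carousel at (289,211): wide pale lid at (257,211), tin at (316,205), handle at (283,203) and tongue tip at (273,257). The side view confirms the handle stands above the jars. I'll localise roughly, then look with the wrist camera.

```bash
python3 - <<'E'
from h import *
z=np.load("top.npz"); c=cam("top"); im=z["im"]
for n,uv,h in(("handle",(284,203),187),("wide",(257,207),132),("tin",(316,201),132),("sa",(283,174),132),("sb",(290,235),132),("tongue",(273,257),10)):
    print(n,onplane([uv],h,*c)[0].round(1))
P=cloud(z["d"],*c)
# disc by colour: orange wood points at z~34
hsv=cv2.cvtColor(im,cv2.COLOR_RGB2HSV); m=(abs(P[...,2]-34)<6)&(z["d"]>0)&(hsv[...,1]>120)
m[:,:235]=0;m[:,340:]=0;m[:160]=0;m[270:]=0
q=P[m]; h=cv2.minEnclosingCircle(np.float32(q[:,:2])); print("disc",h)
H=P[(abs(P[...,2]-187)<8)&(z["d"]>0)]; print(len(H),H.mean(0))
# overhead: points above 300 within reach
U=P[(P[...,2]>300)&(z["d"]>0)]; print("cab",U.min(0))
x=cv2.resize(im[150:280,210:380],None,fx=4,fy=4,interpolation=cv2.INTER_CUBIC); save("crop.png",x)
E
```

```text
handle [503.7 158.6 187. ]
wide [502.  233.8 132. ]
tin [519.4  81.4 132. ]
sa [590.3 168.8 132. ]
sb [430.5 146.6 132. ]
tongue [379.  203.6  10. ]
disc ((535.9070434570312, 191.2794647216797), 158.82159423828125)
1349 [499.86166764 540.73311561 186.52164397]
cab [  84.68363417 -445.1111098   300.0125831 ]
```

View pics/crop.png

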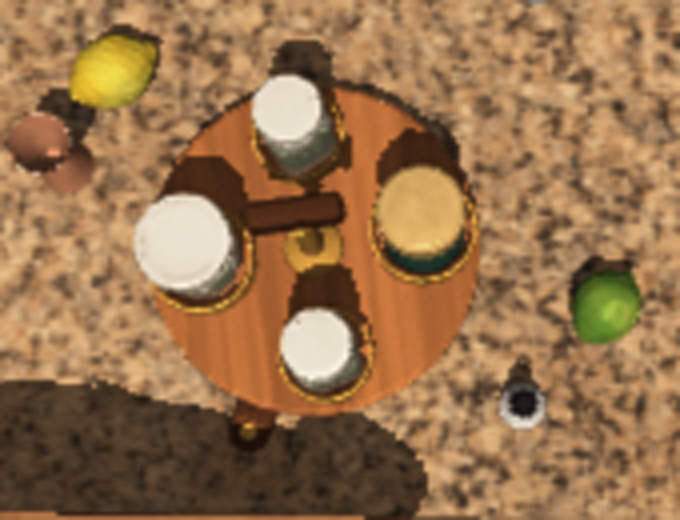

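The crop shows the wide lid at (187,243), the tin at (420,205), the handle from (250,215) to (343,208) and the stud at (250,432). That puts the jar at about 96° and the tongue at about 160°, so the turn is about +64°. I'll go above and look from close by.

```bash
cat >> h.py <<'E'
def down(a):
    y=np.array([np.cos(a),np.sin(a),0]); zz=np.array([0,0,-1.]); return np.c_[np.cross(y,zz),y,zz]
E
python3 - <<'E'
from h import *
z=np.load("top.npz"); P=cloud(z["d"],*cam("top")); U=P[(P[...,2]>350)&(z["d"]>0)&(abs(P[...,1])<400)&(P[...,0]>450)]; print("cab min",U.min(0),np.percentile(U,2,axis=0))
print(optics.camera_params("wrist"))
for a in (6.4,186.4,-173.6):
  for k in range(2):
    q=ctrl.solve_ik([507,158,178],down(np.radians(a+64*k))); print(a,k,None if q is None else np.round(q,2))
s=sensors.read_state(); print(s["eef_rot"])
E
```

```text
cab min [ 577.56916371 -399.50185023  548.32156369] [ 603.19535502 -385.18152716  561.18920933]
{'mtx': array([[359.0421646 ,   0.        , 311.64552567],
       [  0.        , 359.0421646 , 199.08708906],
       [  0.        ,   0.        ,   1.        ]]), 'k1': -0.029762077811571475, 'T_tool_cam': array([[ 3.60862639e-04, -9.61772118e-01, -2.73850805e-01,
         6.98478387e+01],
       [ 9.99999934e-01,  3.38168738e-04,  1.30075763e-04,
         3.57895203e-01],
       [-3.24954608e-05, -2.73850834e-01,  9.61772177e-01,
        -1.53557459e+02],
       [ 0.00000000e+00,  0.00000000e+00,  0.00000000e+00,
         1.00000000e+00]])}
6.4 0 [ 0.14  0.15  1.7  -0.    1.29  0.03]
6.4 1 [ 0.14  0.15  1.7  -0.    1.29 -1.09]
186.4 0 None
186.4 1 [ 0.14  0.15  1.7  -0.    1.29  2.05]
-173.6 0 None
-173.6 1 [ 0.14  0.15  1.7  -0.    1.29  2.05]
[[-9.63291212e-01  2.68457288e-01 -8.51741163e-04]
 [ 2.68458458e-01  9.63289402e-01 -1.89301657e-03]
 [ 3.12279142e-04 -2.05218334e-03 -9.99997846e-01]]
```

```bash
python3 - <<'E'
from h import *
p=sensors.read_state()["eef_pos"]
ctrl.move_l([p[0],p[1],290]); ctrl.move_ptp([460,158,290],down(np.radians(6.4)))
s=sensors.read_state(); im,d=optics.grab_frame("wrist"); save("w1.png",im); np.savez("w1",im=im,d=d,pos=s["eef_pos"],rot=s["eef_rot"]); print(s["t"],s["eef_pos"],s["q"])
E
```

```text
2.5333 [459.7623727  158.74346156 289.91741581] [ 1.54030554e-01 -3.35460295e-02  1.65671952e+00  3.86289047e-04
  1.51858395e+00  4.09475581e-02]
```

View pics/w1.png

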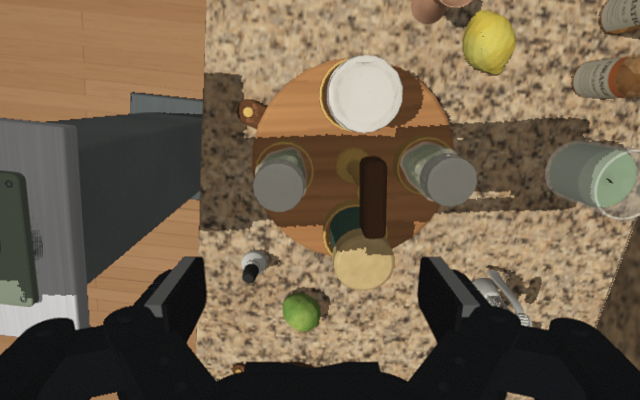

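The view shows the wide jar lid at (365,93), tin at (364,259), spice lids at (280,180) and (451,180), handle at (372,197) and stud at (248,112). Next I'll measure these from the depth.

```bash
cat >> h.py <<'E'
def measure(im,d,s,stud=None):
    c=cam("wrist",s); P=cloud(d,*c); ok=d>0
    near=np.hypot(P[...,0]-507,P[...,1]-158)<125
    m=(ok&near&(P[...,2]>181)&(P[...,2]<195)).astype(np.uint8)
    m[290:]=0
    n,l,st,ce=cv2.connectedComponentsWithStats(m); i=1+np.argmax(st[1:,4]); h=P[l==i]
    r=cv2.minAreaRect(np.float32(h[:,:2]))
    w=np.linalg.svd(h[:,:2]-h[:,:2].mean(0),full_matrices=False)[2][0]
    print("handle",h.mean(0).round(1),r,"ang",np.degrees(np.arctan2(w[1],w[0]))%180)
    m=(ok&near&(abs(P[...,2]-132)<7)).astype(np.uint8); m[290:]=0
    n,l,st,ce=cv2.connectedComponentsWithStats(m); L=[]
    for i in range(1,n):
        if st[i,4]>300:
            q=P[l==i]; (x,y),rad=cv2.minEnclosingCircle(np.float32(q[:,:2])); L.append((x,y,rad)); print("lid",ce[i].round(),round(x,1),round(y,1),round(rad,1),q[:,2].mean().round(1))
    # stud: brass blob on the tongue
    if stud is not None:
        print("depth z at stud",P[stud[1],stud[0]].round(1)); print("stud",onplane([stud],11,*c)[0].round(1))
    return P,c
E
python3 - <<'E'
from h import *
z=np.load("w1.npz"); s=dict(eef_pos=z["pos"],eef_rot=z["rot"]); im=z["im"]; P,c=measure(im,z["d"],s,(248,112))
hsv=cv2.cvtColor(im,cv2.COLOR_RGB2HSV)
w=hsv[97:128,232:268]; m=(w[...,2]>150)&(w[...,0]>15)&(w[...,0]<32)&(w[...,1]>110)
ys,xs=np.nonzero(m); print(len(xs),xs.mean()+232,ys.mean()+97,onplane([(xs.mean()+232,ys.mean()+97)],11,*c))
# disc rim circle fit from points at z~34
from scipy.optimize import least_squares
m=(abs(P[...,2]-34)<5)&(np.hypot(P[...,0]-507,P[...,1]-158)<135); q=P[m][:,:2]
a=np.arctan2(q[:,1]-158,q[:,0]-507); r=np.hypot(q[:,1]-158,q[:,0]-507); b=(np.degrees(a)//4).astype(int)
E=np.array([q[b==k][np.argmax(r[b==k])] for k in set(b) if r[b==k].max()>105])
f=least_squares(lambda p:np.hypot(E[:,0]-p[0],E[:,1]-p[1])-118,[507,158],loss="soft_l1"); print("disc",f.x,len(E))
save("w1z.png",cv2.resize(im[80:160,210:330],None,fx=5,fy=5))
E
```

```text
handle [506.4 160.3 185.8] ((507.3375244140625, 158.41481018066406), (18.14368438720703, 61.851558685302734), 7.62634801864624) ang 98.42139445234194
lid [365.  93.] 495.8 235.6 32.3 130.7
lid [450. 181.] 584.4 169.9 22.7 131.5
lid [278. 187.] 430.3 147.0 22.7 131.6
lid [363. 262.] 518.6 82.1 29.6 131.6
depth z at stud [379.3 203.2  11.2]
stud [379.3 203.2  11. ]
83 247.710843373494 111.74698795180723 [[378.9318304 203.4820677  11.       ]]
disc [507.45291074 158.44804631] 67
```

View pics/w1z.png

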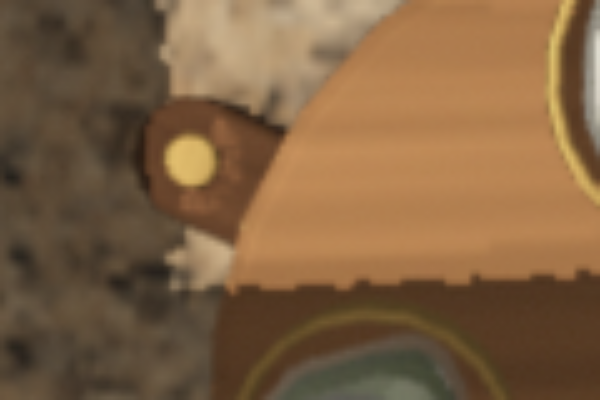

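Axis (507.4, 158.4), jar direction 98.4° (two lid pairs agree), tongue 160.7°, so turn +62.3°. Now the grasp and a small first step.

```bash
python3 - <<'E'
from h import *
a=np.radians(8.4); R=down(a)
ctrl.move_l([507.4,158.4,290],R,vel=100); ctrl.gripper_to(50)
hit=ctrl.move_l([507.4,158.4,179],vel=60,threshold=8); s=sensors.read_state(); print(hit,s["t"],s["eef_pos"],s["force"])
if not hit:
    ctrl.gripper_to(0,force=45); s=sensors.read_state(); print(s["t"],s["grip_width"],s["grasp_force"],s["force"],s["wrist_torque"])
    ctrl.move_l([507.4,158.4,179],down(a+np.radians(3))); s=sensors.read_state(); print(s["t"],s["eef_pos"],s["force"],s["wrist_torque"],s["q"][5])
E
```

```text
False 5.65 [507.69878478 158.46098221 179.40774374] [-0.02973796  0.33403991 -0.3682359 ]
6.1833 -0.13500966968333816 0.0 [-0.18569448 -0.16199447 -0.01500751] [-0.01120116  0.0153169   0.05117284]
6.4333 [507.41629334 158.41506405 178.98303802] [ 0.48922778  0.01062976 -1.46030262] [-0.01278782  0.02960088  0.02628858] -0.05805804028505115
```

Gripper closed to 0: nothing was held. Looking before anything else.

```bash
python3 - <<'E'
from h import *
ctrl.hold(0.3)
s=sensors.read_state(); print(s["t"],s["grip_width"],s["grasp_force"],s["force"],s["eef_pos"])
im,d=optics.grab_frame("wrist"); t,_=optics.grab_frame("side")
save("w2.png",np.vstack([im,cv2.resize(t[120:270,200:440],(320,200))[:, :].repeat(1,0) if 0 else cv2.copyMakeBorder(cv2.resize(t[130:240,220:380],(290,200)),0,0,0,350,cv2.BORDER_CONSTANT)]))
E
```

```text
6.7333 -0.18968805687597204 0.0 [-0.38616939  0.29256633 -0.0698113 ] [507.39143221 158.40408122 178.98971207]
```

View pics/w2.png

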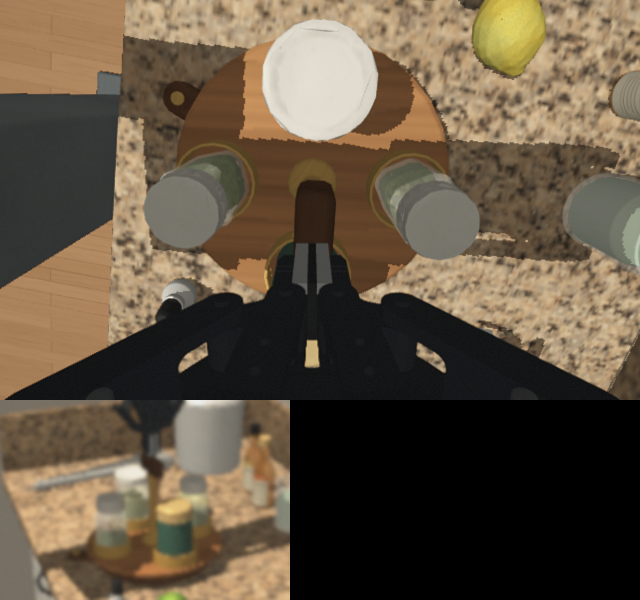

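```bash
python3 - <<'E'
from h import *
s=sensors.read_state(); im,d=optics.grab_frame("wrist"); P=cloud(d,*cam("wrist",s)); a=np.radians(11.4)
ex=np.array([-np.sin(a),np.cos(a),0]); ey=np.array([np.cos(a),np.sin(a),0]); o=np.array([507.4,158.4,0])
for v in (185,200,220,238,246,255,265,280,300):
    print(v,[tuple(np.round([(P[v,u]-o)@ex,(P[v,u]-o)@ey,P[v,u,2]]).astype(int)) for u in (285,295,303,314,325,333,345)])
# end of fingers visible?
h=P[(d>0)&(abs(P[...,2]-186)<5)]; h=h[np.hypot(h[:,0]-507,h[:,1]-158)<45]
l=(h-o); print("handle pts",len(h),(l@ex).min(),(l@ex).max(),(l@ey).min(),(l@ey).max())
print(s["q"],s["grip_width"])
E
```

```text
185 [(np.int64(-2), np.int64(-23), np.int64(35)), (np.int64(0), np.int64(-14), np.int64(43)), (np.int64(31), np.int64(-4), np.int64(170)), (np.int64(31), np.int64(1), np.int64(171)), (np.int64(30), np.int64(6), np.int64(169)), (np.int64(-1), np.int64(18), np.int64(41)), (np.int64(-2), np.int64(28), np.int64(34))]
200 [(np.int64(-16), np.int64(-23), np.int64(32)), (np.int64(26), np.int64(-8), np.int64(181)), (np.int64(28), np.int64(-4), np.int64(187)), (np.int64(28), np.int64(1), np.int64(185)), (np.int64(28), np.int64(5), np.int64(186)), (np.int64(27), np.int64(9), np.int64(183)), (np.int64(-16), np.int64(29), np.int64(34))]
220 [(np.int64(-34), np.int64(-24), np.int64(34)), (np.int64(18), np.int64(-8), np.int64(183)), (np.int64(19), np.int64(-4), np.int64(186)), (np.int64(19), np.int64(1), np.int64(187)), (np.int64(19), np.int64(5), np.int64(187)), (np.int64(18), np.int64(9), np.int64(184)), (np.int64(-34), np.int64(29), np.int64(35))]
238 [(np.int64(-46), np.int64(-23), np.int64(47)), (np.int64(10), np.int64(-8), np.int64(184)), (np.int64(11), np.int64(-4), np.int64(186)), (np.int6
[... 1258 characters left out ...]
np.int64(12), np.int64(1), np.int64(226)), (np.int64(11), np.int64(4), np.int64(225)), (np.int64(8), np.int64(7), np.int64(219)), (np.int64(7), np.int64(12), np.int64(218))]
300 [(np.int64(13), np.int64(-8), np.int64(240)), (np.int64(12), np.int64(-5), np.int64(239)), (np.int64(13), np.int64(-3), np.int64(240)), (np.int64(5), np.int64(1), np.int64(227)), (np.int64(13), np.int64(4), np.int64(240)), (np.int64(13), np.int64(6), np.int64(240)), (np.int64(13), np.int64(10), np.int64(239))]
handle pts 2158 1.080121326463453 31.202664347060995 -8.736784612336507 10.071099858618252
[ 1.39700635e-01  1.52530606e-01  1.69282419e+00  2.72191926e-05
  1.29626577e+00 -5.90465129e-02] -0.00753726300155536
```

The depth shows closed finger metal down to the handle's top (z≈190) but not around it. I'll lift slightly to see where the fingertips really end.

```bash
python3 - <<'E'
from h import *
ctrl.move_l([507.4,158.4,240],vel=80)
for w in (0,50):
    ctrl.gripper_to(w)
    s=sensors.read_state(); im,d=optics.grab_frame("wrist"); T=np.array(optics.camera_params("wrist")["T_tool_cam"])
    K=cam("wrist",s)[:2]; Q=cloud(d,*K,T[:3,:3].T,-T[:3,:3].T@T[:3,3])
    m=(d>0)&(d<215)&(abs(Q[...,1])<60)&(abs(Q[...,0])<30); q=Q[m]
    print(w,s["grip_width"],"tool z max near jaws",np.sort(q[:,2])[-400::80].round(1)); print(s["force"],s["t"])
    for v in range(190,330,12): print(v,[tuple(int(x) for x in Q[v,u].round()) for u in (260,285,303,312,322,345)])
save("w3.png",im)
E
```

```text
0 -0.3635526357262147 tool z max near jaws [53.3 53.5 53.8 54.2 55.1]
[-0.66624622  0.31463157  0.58426199] 8.0167
190 [(-22, -53, 205), (-22, -28, 205), (16, -5, 54), (17, 0, 52), (17, 6, 52), (-23, 34, 206)]
202 [(-36, -54, 206), (-35, -28, 205), (9, -5, 53), (10, 0, 52), (9, 6, 54), (-35, 35, 206)]
214 [(-49, -55, 206), (-48, -28, 205), (1, -5, 55), (2, 0, 53), (2, 6, 53), (-48, 35, 204)]
226 [(-62, -55, 205), (-62, -28, 206), (-6, -5, 54), (-6, 0, 52), (-6, 6, 54), (-62, 35, 205)]
238 [(-76, -56, 205), (-61, -26, 169), (-14, -6, 52), (-14, 0, 53), (-14, 6, 53), (-75, 36, 205)]
250 [(-90, -56, 205), (-57, -23, 132), (11, -4, -22), (12, 0, -22), (11, 4, -22), (-89, 36, 204)]
262 [(-120, -62, 239), (7, -11, -25), (11, -3, -33), (11, 0, -33), (11, 4, -33), (7, 13, -24)]
274 [(-137, -63, 240), (7, -10, -34), (12, -3, -43), (12, 0, -43), (12, 3, -43), (8, 12, -36)]
286 [(-152, -63, 239), (14, -8, -55), (10, -3, -48), (10, 0, -49), (12, 3, -51), (14, 10, -55)]
298 [(-169, -64, 239), (13, -8, -59), (13, -3, -60), (6, 0, -49), (12, 3, -59), (13, 10, -60)]
310 [(13, -15, -66), (13, -8, -66
[... 758 characters left out ...]
5, -23, 127), (-22, -6, 53), (-22, 0, 54), (-23, 6, 54), (-90, 36, 206)]
262 [(-121, -62, 241), (-57, -22, 109), (-57, -7, 109), (-56, 0, 107), (-57, 8, 109), (-104, 36, 205)]
274 [(-136, -63, 240), (-67, -22, 108), (-67, -7, 108), (-67, 0, 108), (-67, 8, 108), (-137, 40, 240)]
286 [(-153, -64, 241), (-78, -22, 108), (-78, -7, 108), (-78, 0, 108), (-78, 8, 108), (-153, 41, 239)]
298 [(-170, -64, 241), (-89, -22, 107), (-89, -7, 108), (-89, 0, 108), (-89, 8, 107), (-170, 41, 241)]
310 [(-186, -65, 240), (-188, -34, 241), (-101, -7, 108), (-100, 0, 107), (-101, 9, 109), (-187, 42, 240)]
322 [(-181, -60, 207), (-205, -34, 241), (-205, -11, 241), (-205, 0, 242), (-204, 13, 240), (-205, 42, 241)]
```

View pics/w3.png

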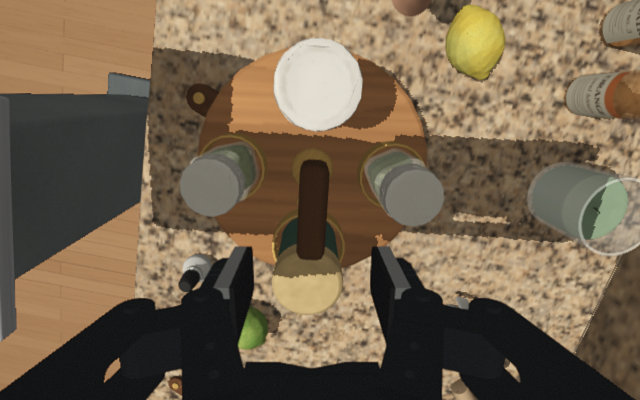

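The depth shows the fingertips actually end at about tool z −18, not +25. The tips were therefore still ~10 mm above the handle, which explains the empty grasp. Nothing was disturbed (handle still at 98°). I'll descend to TCP z≈142, force-guarded, and grip there.

```bash
python3 - <<'E'
from h import *
a=np.radians(8.4)
s=sensors.read_state(); im,d=optics.grab_frame("wrist"); measure(im,d,s)
ctrl.move_l([507.4,158.4,185],down(a),vel=100)
hit=ctrl.move_l([507.4,158.4,142],vel=40,threshold=6); s=sensors.read_state(); print(hit,s["t"],s["eef_pos"],s["force"])
if not hit:
    ctrl.gripper_to(0,force=45); s=sensors.read_state(); print(s["t"],s["grip_width"],s["grasp_force"],s["force"],s["wrist_torque"])
E
```

```text
handle [507.  160.5 185.7] ((507.3109436035156, 158.83514404296875), (18.00004768371582, 61.07647705078125), 8.476052284240723) ang 98.4426219689504
lid [318.  84.] 495.9 235.3 32.3 130.8
lid [210. 187.] 430.2 146.8 23.0 131.5
lid [413. 197.] 584.6 169.9 23.1 131.6
lid [307. 274.] 518.7 82.3 29.4 131.5
False 10.625 [507.72760297 158.46348109 142.37063437] [-0.59265738  0.6317831   0.54068614]
11.0333 18.16620382078667 43.88717293739319 [-0.99248562 -0.78826503  2.93676675] [-0.03603977  0.07704641 -0.0027092 ]
```

Gripped (18.2 mm, 44 N). Now turning in small steps.

```bash
python3 - <<'E'
from h import *
a0=8.4; p=[507.4,158.4,142.4]; F=0;M=0
for k in np.linspace(0,62.3,26)[1:]:
    ctrl.move_l(p,down(np.radians(a0+k))); s=sensors.read_state()
    f=np.linalg.norm(s["force"]);F=max(F,f);M=max(M,abs(s["wrist_torque"][2]))
    if f>25 or s["grip_width"]<16: print("stop",k,s["force"]); break
ctrl.hold(0.4); s=sensors.read_state(); print(F,M,s["t"],s["grip_width"],s["grasp_force"],s["force"],s["eef_pos"],s["q"][5],np.degrees(np.arctan2(s["eef_rot"][1][1],s["eef_rot"][0][1])))
im,d=optics.grab_frame("wrist"); save("w4.png",im); np.savez("w4",im=im,d=d,pos=s["eef_pos"],rot=s["eef_rot"])
measure(im,d,s)
t,_=optics.grab_frame("top"); save("t4.png",cv2.resize(t[150:280,210:380],None,fx=4,fy=4,interpolation=cv2.INTER_CUBIC))
E
```

```text
6.098405820486887 0.06792276844480762 17.6833 17.824319429021664 44.65788245201111 [-0.4752985  -0.77939571  5.74730221] [507.36135222 158.17888833 142.53805534] -1.092373997148882 70.59512200748367
handle [491.  164.2 185.9] ((490.786865234375, 164.53285217285156), (45.33066177368164, 27.271087646484375), 69.6452865600586) ang 65.86284586525008
lid [311.  75.] 433.7 184.1 32.3 130.8
lid [158. 240.] 481.9 85.2 23.2 131.4
lid [466. 239.] 532.8 232.0 23.2 131.4
```

View pics/w4.png

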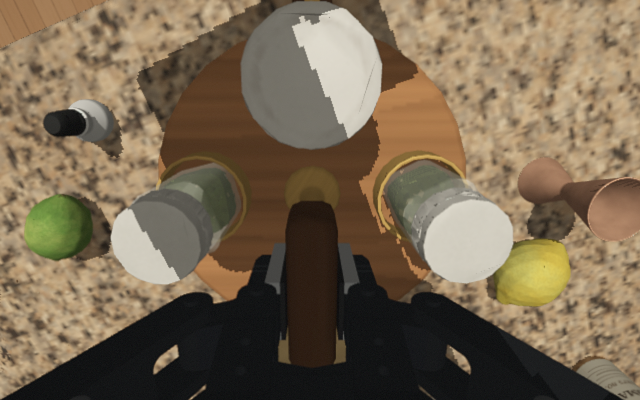

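The wrist view shows the handle held between the pads, the wide jar at the front with its lid at (311,75) and the tongue hidden beneath it. All jars are upright. The jar direction is 160.8° against the tongue's 160.7°. I'll hold and hand in.

```bash
python3 - <<'E'
from h import *
ctrl.hold(4.0); s=sensors.read_state(); print(s["t"],s["grip_width"],s["grasp_force"],s["force"]); print(ctrl.finish_job())
E
```

```text
21.7833 18.05632873067275 44.65786814689636 [ 0.47060982 -0.43571861  4.65553801]
the job is handed in; nothing more can be done
None
```

The wide jar stands at the front within about 0.2° of the tongue by the wrist camera; I held it for 4 s and handed the job in at 21.8 s, still gripping the handle (the first grip closed above the handle and was redone lower).

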